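# Check the covered crate cell and load the sample jar

### The arm

A 6-joint arm with a two-finger parallel gripper is mounted at the origin on the work surface. World frame = base frame: x ahead of the robot, y to its left, z up, the work surface at z = 0. Lengths are in m, angles in rad, forces in N, time in s.
With the tool pointing down it reaches from about 0.425 to 0.95 m from the base axis. Payload 3.5 kg.
Tool frame: the origin (TCP) lies at the very end of the fingers, on their centre line; the grasp point (between the pads) lies 19 mm behind it (tcp_to_grasp is the distance from the TCP to the grasp point, in m); z points along the fingers, y is the direction in which the jaws open and shut (so a half turn about z gives the same grasp; the last joint's range is limited). The gripper opens to 85 mm and grips with 20 to 120 N. Pads are 22 mm wide; open, the fingers measure 114 mm over their backs; the gripper's body (76 mm by 85 mm) begins 54 mm behind the grasp point. The pads swing forward as they close: fully open they stand 13 mm farther back than shut.
Start: joints at [0.963, 0.286, 1.577, -0, 1.279, -0.15], TCP at [0.298, 0.605, 0.231] pointing down, gripper open.
Joint ranges: [-2.77, 2.77], [-0.9, 2.22], [0.21, 2.48], [-1.53, 4.67], [0.24, 2.81], [-2.84, 2.84]. Speed limits (rad/s): [2.79, 2.79, 3.14, 3.14, 3.14, 3.14].

### API

Orientations are given as a unit quaternion [x, y, z, w].
In Python, from plant import * gives the robot as it stands. The module is installed in compiled form; this text tells all that it offers.
- The arm moves only by the tool arm_command, never from a script. Its argument "steps" is a list of rows, each a list of 3 entries, a list of its own where there are three numbers: the turn, a rotation vector about the tool's x, y, z in rad, then the shift along the tool's x, y, z in m, then the gripper command: -1 is shut, 1 is fully open, values between are in proportion. A call has 1 to 12 rows; each row is the pose to reach, as a shift and turn from the pose measured when the call began, along the tool's axes at that moment; what a row does not reach only later rows make up. A row lasts 1/8 s, in which the tool goes at most 62.5 mm and 10.7 degrees, less where a joint would pass 70% of its speed; a pose out of reach is approached as far as the arm can. A call with a gripper value outside its range is refused whole. The fingers move at their own pace and stop on an object; "force" is the grip in N (left out, the last holds). Time passes only in rows, so rows that repeat a pose let the fingers close. It gives the time, the measured TCP pose, the force and the opening at its end, in the units of the state.
- get_state(): the state, without advancing time (a new reading comes with each control period).
- read_camera(name): name is "scene" or "top" or "wrist"; returns a dict with "frame" (384x512x3 uint8, red, green, blue), "vfov" (degrees; the focal length in pixels is half the picture's height over the tangent of half this angle, whatever the lens; pixels are square), "cx", "cy" (the principal point, pixels), "position" and "rotation" of the camera in the world; the wrist camera has in their place "mount" (4x4, takes a point from camera to tool coordinates, whose origin is the TCP and whose axes are the flange's). Camera axes: x right, y up, looking along -z (the intrinsics and any distortion apply to the point x, -y, -z); pixel columns grow to the right and rows downward; lengths in m; the calibration is good to about 2 mm. A picture is of the moment at which its call begins: read the wrist's pose just before it. There is no depth.
- sign_off(): hands the job in, once; it reports no verdict.
The state is a dict: "time": time; "qpos": joint angles; "dq": joint speeds; "joint_efforts": joint torques, N m; "eef_pos": TCP position; "tcp_rot": TCP orientation; "contact_force": force on the tool from outside, world axes, zero at the start; "wrist_torque": the same for the moment, N m; "opening": opening from 0.0 (shut) to 1.0 (fully open).
Only numpy, scipy, OpenCV 4.12 (cv2) and the standard library are available. Lean on these libraries where they do the work, as an engineer would, in place of code of your own. Each camera call takes 0.05 s, during which the arm holds its last target.

### The job

One cell of the sample crate is empty, closed only by its flat, sprung dust plate; the others hold squat jars or a blanking cover with a raised bar. First, before moving the tall sample jar, press that flat plate well down (at least 1 cm) to feel that the cell beneath is empty, and let go. Then take the jar from the bench and lower it, without dropping it, upright into that same cell so that it stands fully down on the plate, and let go of it.

Things in the scene. Friction and masses are not known exactly. Their poses are not given: they have to be found in the camera images.
- jar_center (a point): The tall sample jar: white plastic cylinder, ribbed grey screw cap of the same width, 42 mm diameter, 100 mm tall, 250 g, loose and upright on the bench left of the crate, over 90 mm from a flat round jar (34 mm high), a conical flask and a beaker. The point is its centre, 50 mm above its base; z is its axis. Grip its upper half, so that the fingers stay above the cell's rim.
- cell_rim (a point): The empty cell: grey, 62 mm square inside, showing a flat smooth aluminium plate (59 mm square) level with its rim. Any of the crate's four cells may be the empty one. The point is the centre of its mouth at rim height, 68 mm above the bench; z is up, y along the row of cells, x across it.
- plate (a joint): Sprung plate of the empty cell: 0 m when up, level with the rim, growing as it is pressed straight down, to 0.020 at its stop. It takes 0.3 N at first, about 1.1 N at the stop, and rises when released. The tall jar's weight alone holds it fully down, the jar's base then 20 mm below the rim (its centre 30 mm above the rim).
- crate: Cream slatted crate, fixed, 100 by 364 mm, long side along its y. Four cells in a row at y = -129, -43, 43, 129 mm: the empty one, two holding squat white jars with grey caps (48 mm wide, tops 50 mm above the rim) and one closed by a fixed aluminium cover with four screws and a raised bar 20 mm high. Origin: centre of its underside.
There are look-alikes about, which are no part of the job. Leave any green or turquoise look-alike of the part that bears jar_center alone.

How it is judged:
By the outcome, as a careful person would: the job done as asked, in the order asked, and still so for the second after the job is handed in, with the robot touching nothing.
It also fails if it takes over 51 s, if anything falls off the work surface, if the arm or the gripper's body presses on something with over 40 N, if the wrist force passes 120 N, or if a joint passes its speed limit or range.

## Working session

There is one attempt and no reset: what is moved stays moved. The work goes in short steps, Python scripts to look and compute and a tool call to move; the robot and the scene stay as the last step left them, time stands still between calls to the robot, and variables do not carry over. Pictures are saved under pics/ and viewed, and the job is handed in when it is done.

Besides the shell and the picture viewer there is one more tool, called after ">>>" as name([rows], argument=value, ...), one row to a line, values as JSON. arm_command: Moves the arm, as the interface text tells. Its arguments: {"type":"object","properties":{"steps":{"type":"array"},"force":{"type":"number"}},"required":["steps"]}

```bash
mkdir -p pics; cat > h.py <<'E'
from plant import *
import numpy as np, cv2
def shot(n,f):
    s=get_state(); c=read_camera(n); cv2.imwrite('pics/'+f,c['frame'][:,:,::-1]); np.savez('pics/'+f+'.npz',**{k:v for k,v in c.items()},eef=s['eef_pos'],q=s['tcp_rot']); return c,s
E
python3 - <<'E'
from h import *
for n in['scene','top','wrist']:
    c,s=shot(n,n+'0.png'); print(n,{k:np.round(v,4).tolist() if not isinstance(v,str) else v for k,v in c.items() if k!='frame'})
print(s)
E
```

```text
scene {'vfov': 50.6647, 'cx': 248.5723, 'cy': 193.1678, 'position': [0.8175, 0.4199, 0.758], 'rotation': [0.0931, 0.2652, 0.9135, 0.2943]}
top {'vfov': 49.3393, 'cx': 251.1654, 'cy': 193.0159, 'position': [0.4794, 0.0571, 0.9192], 'rotation': [0.0284, -0.034, -0.7001, 0.7127]}
wrist {'vfov': 64.337, 'cx': 256.0619, 'cy': 189.6476, 'mount': [[-0.0003, 0.9539, 0.3002, 0.0773], [1.0, 0.0004, -0.0004, 0.0001], [-0.0005, 0.3002, -0.9539, -0.1424], [0.0, 0.0, 0.0, 1.0]]}
{'time': 0.1, 'qpos': array([ 9.63003078e-01,  2.87081112e-01,  1.57802079e+00,  1.26391617e-05,
        1.27859733e+00, -1.50006285e-01]), 'dq': array([ 7.85396708e-04, -2.77193941e-03, -1.58750283e-03, -3.02145532e-05,
       -5.56595451e-04,  1.33073528e-03]), 'joint_efforts': array([ 1.75302798e-04, -4.07292902e+01, -2.93699831e+01, -1.85332256e-04,
        3.41123639e-03,  1.15481231e-05]), 'eef_pos': array([0.29796079, 0.60502171, 0.23008812]), 'tcp_rot': array([ 2.26901658e-01,  9.73917105e-01, -9.76342971e-04, -3.95230424e-04]), 'contact_force': array([-0.18932922,  0.77067564, -0.00898726]), 'wrist_torque': array([ 0.04885623, -0.03922536, -0.04224059]), 'opening': 1.000554168026287}
```

View pics/scene0.png

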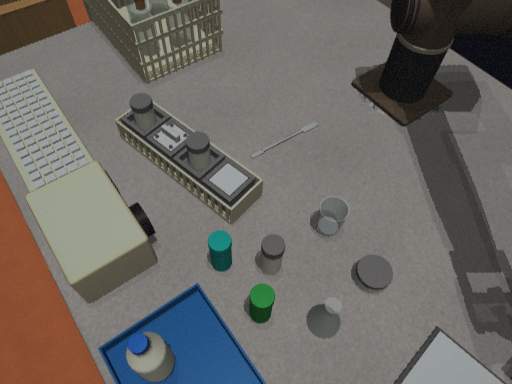

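View pics/top0.png

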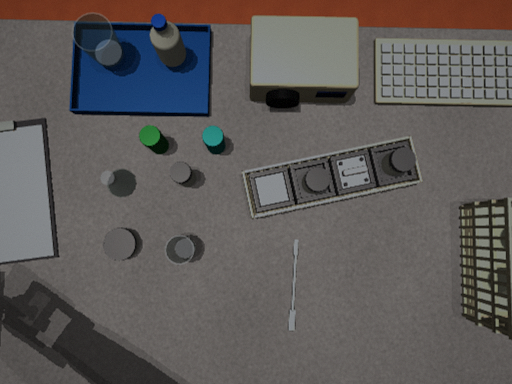

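View pics/wrist0.png

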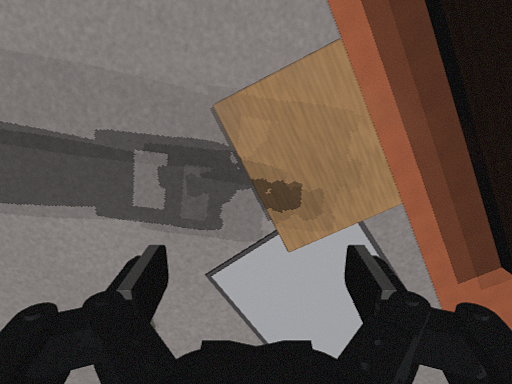

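```bash
cat >> h.py <<'E'
from scipy.spatial.transform import Rotation as R
def load(f):
    d=dict(np.load('pics/'+f+'.npz')); 
    return d
def cam(d):
    f=192/np.tan(np.radians(float(d['vfov']))/2)
    if 'mount' in d:
        T=np.eye(4);T[:3,:3]=R.from_quat(d['q']).as_matrix();T[:3,3]=d['eef'];T=T@d['mount'];Rm,p=T[:3,:3],T[:3,3]
    else: Rm,p=R.from_quat(d['rotation']).as_matrix(),d['position']
    return f,Rm,p
def ray(d,u,v):
    f,Rm,p=cam(d); r=Rm@np.array([(u-d['cx'])/f,-(v-d['cy'])/f,-1]); return p,r
def onz(d,u,v,z):
    p,r=ray(d,u,v); return p+r*(z-p[2])/r[2]
def proj(d,X):
    f,Rm,p=cam(d); c=Rm.T@(np.array(X)-p); return d['cx']+f*c[0]/-c[2], d['cy']-f*c[1]/-c[2]
def tri(*obs):
    A=np.zeros((3,3));b=np.zeros(3)
    for d,u,v in obs:
        p,r=ray(d,u,v);r=r/np.linalg.norm(r);M=np.eye(3)-np.outer(r,r);A+=M;b+=M@p
    return np.linalg.solve(A,b)
E
python3 - <<'E'
from h import *
t=load('top0.png');s=load('scene0.png')
print('lens keys',list(t.keys()))
print('plate',onz(t,273,190,.068),onz(s,232,179,.068),tri((t,273,190),(s,232,179)))
print('cap',onz(t,181,173,.1),onz(s,273,243,.1),tri((t,181,173),(s,273,243)))
def crop(d,x,y,w,h,k,n): cv2.imwrite('pics/'+n,cv2.resize(d['frame'][y:y+h,x:x+w,::-1],None,fx=k,fy=k,interpolation=cv2.INTER_NEAREST))
crop(t,130,115,170,110,4.5,'tc.png');crop(s,190,140,120,190,3,'sc.png')
E
```

```text
lens keys ['frame', 'vfov', 'cx', 'cy', 'position', 'rotation', 'eef', 'q']
plate [0.56176839 0.0063954  0.068     ] [0.55770041 0.01990215 0.068     ] [0.55822133 0.00987925 0.05831398]
cap [0.58905313 0.19028681 0.1       ] [0.58912227 0.19516027 0.1       ] [0.58854567 0.19227009 0.09486033]
```

View pics/tc.png

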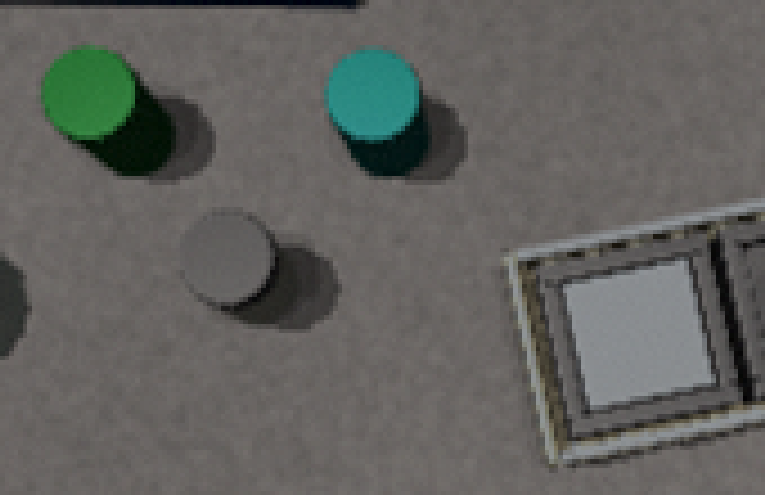

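View pics/sc.png

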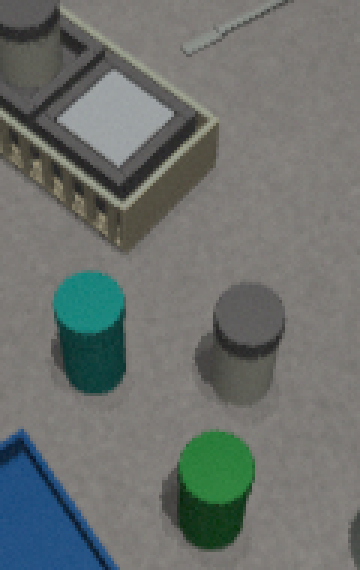

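```bash
python3 - <<'E'
from h import *
t=load('top0.png');s=load('scene0.png')
fr=t['frame'].astype(int)
# orange table edge in top
pts=[]
for x in range(0,512,16):
    col=fr[:60,x]; m=(col[:,0]-col[:,2])>50
    pts.append((x,m.sum()))
print(pts)
def blob(d,x,y,w,h,thr):
    g=cv2.cvtColor(d['frame'],cv2.COLOR_RGB2GRAY)[y:y+h,x:x+w]; m=(g>thr).astype(np.uint8)
    c=max(cv2.findContours(m,cv2.RETR_EXTERNAL,cv2.CHAIN_APPROX_NONE)[0],key=cv2.contourArea)
    q=cv2.approxPolyDP(c,0.06*cv2.arcLength(c,True),True).reshape(-1,2)+[x,y]
    M=cv2.moments(c); return q,(M['m10']/M['m00']+x,M['m01']/M['m00']+y)
for d,b in((t,(255,170,37,40,140)),(s,(205,155,50,48,140))):
    q,c=blob(d,*b); print(q.tolist(),c); P=[onz(d,*p,.068) for p in q]; print(np.round(P,4).tolist(),onz(d,*c,.068),[np.linalg.norm(P[i]-P[i-1]) for i in range(len(P))])
E
```

```text
[(0, np.int64(19)), (16, np.int64(19)), (32, np.int64(20)), (48, np.int64(20)), (64, np.int64(20)), (80, np.int64(17)), (96, np.int64(13)), (112, np.int64(21)), (128, np.int64(22)), (144, np.int64(22)), (160, np.int64(13)), (176, np.int64(23)), (192, np.int64(23)), (208, np.int64(23)), (224, np.int64(24)), (240, np.int64(24)), (256, np.int64(15)), (272, np.int64(16)), (288, np.int64(16)), (304, np.int64(16)), (320, np.int64(16)), (336, np.int64(17)), (352, np.int64(17)), (368, np.int64(27)), (384, np.int64(27)), (400, np.int64(27)), (416, np.int64(28)), (432, np.int64(28)), (448, np.int64(28)), (464, np.int64(29)), (480, np.int64(29)), (496, np.int64(29))]
[[262, 177], [264, 204]] (259.7133333333333, 190.67333333333335)
[[0.5881, 0.0293, 0.068], [0.5327, 0.0244, 0.068]] [0.55988965 0.03356537 0.068     ] [np.float64(0.055618594966990405), np.float64(0.055618594966990405)]
[[227, 164], [210, 180], [229, 194], [247, 177]] (228.23883161512026, 178.63459335624285)
[[0.5444, -0.0179, 0.068], [0.596, -0.0043, 0.068], [0.5835, 0.0466, 0.068], [0.5295, 0.0338, 0.068]] [0.56350974 0.01465035 0.068     ] [np.float64(0.053782414507527354), np.float64(0.053439666969483386), np.float64(0.05239348904720826), np.float64(0.05554081719871438)]
```

```bash
cat > m.py <<'E'
from h import *
t=load('top0.png');s=load('scene0.png')
def quad(d,x,y,w,h):
    g=cv2.cvtColor(d['frame'],cv2.COLOR_RGB2GRAY)[y:y+h,x:x+w]; K=6
    g=cv2.GaussianBlur(cv2.resize(g,None,fx=K,fy=K,interpolation=cv2.INTER_CUBIC),(0,0),3)
    _,m=cv2.threshold(g,0,255,cv2.THRESH_OTSU)
    n,l,st,ce=cv2.connectedComponentsWithStats(m); i=l[h*K//2,w*K//2]; print('area',st[i])
    m=(l==i).astype(np.uint8)
    c=max(cv2.findContours(m,cv2.RETR_EXTERNAL,cv2.CHAIN_APPROX_NONE)[0],key=cv2.contourArea)
    q=cv2.approxPolyDP(c,0.06*cv2.arcLength(c,True),True).reshape(-1,2)
    f=lambda p:(np.array(p)+.5)/K-.5+[x,y]
    return f(q),f(ce[i])
def cap(d,x,y,w,h):
    pass
T=quad(t,254,171,38,38);S=quad(s,208,161,42,36)
for d,(q,c) in((t,T),(s,S)):
    P=np.array([onz(d,*p,.068) for p in q]); print(np.round(q,1).tolist(),np.round(c,1)); print(np.round(P,4)[:,:2].tolist(),P.mean(0),onz(d,*c,.068),[np.linalg.norm(P[i]-P[i-1]).round(4) for i in range(len(P))])
    e=[P[i]-P[i-1] for i in range(4)];print('yaw',[np.degrees(np.arctan2(v[1],v[0]))%90 for v in e])
print(tri((t,*T[1]),(s,*S[1])))
E
python3 m.py
```

```text
area [    8    11   198   196 27797]
area [    8    15   231   192 23589]
[[281.6, 172.6], [255.1, 178.2], [260.9, 204.8], [287.8, 199.1]] [271.2 188.8]
[[0.598, -0.0108], [0.5853, 0.0435], [0.5311, 0.0307], [0.5437, -0.024]] [0.56452761 0.00983699 0.068     ] [0.5642558  0.01003818 0.068     ] [np.float64(0.0559), np.float64(0.0557), np.float64(0.0557), np.float64(0.0561)]
yaw [np.float64(13.654856245891883), np.float64(13.204076050079209), np.float64(13.28511459667368), np.float64(12.957587767458861)]
[[226.9, 163.1], [208.9, 179.8], [229.2, 194.9], [247.2, 177.2]] [228.2 178.7]
[[0.5432, -0.02], [0.5975, -0.0061], [0.5844, 0.0487], [0.5294, 0.0346]] [0.56362278 0.01429163 0.068     ] [0.56368482 0.0145874  0.068     ] [np.float64(0.0563), np.float64(0.0561), np.float64(0.0563), np.float64(0.0567)]
yaw [np.float64(14.103423855235931), np.float64(14.37770007670696), np.float64(13.5086505884683), np.float64(14.42925036074098)]
[0.56337405 0.01093962 0.06388316]
```

```bash
cat >> h.py <<'E'
def go(target,yaw_y=None):
    s=get_state(); Rm=R.from_quat(s['tcp_rot']); d=Rm.inv().apply(np.array(target)-s['eef_pos'])
    print('t',round(s['time'],2),'eef',np.round(s['eef_pos'],4),'shift',np.round(d,4),'F',np.round(s['contact_force'],2),'open',round(s['opening'],3))
    if yaw_y is not None:
        a=np.radians(yaw_y); y=np.array([np.cos(a),np.sin(a),0]); z=np.array([0,0,-1.]); x=np.cross(y,z)
        print('turn',np.round((Rm.inv()*R.from_matrix(np.c_[x,y,z])).as_rotvec(),4))
E
python3 -c "
from h import *
go([.564,.012,.19],13.7)
t=load('top0.png');s=load('scene0.png')
print(tri((t,180.4,171.4),(s,272.5,244.2)),onz(t,180.4,171.4,.1),onz(s,272.5,244.2,.1))"
```

```text
t 0.15 eef [0.298  0.6051 0.2302] shift [-0.5007 -0.4144  0.0409] F [ 1.19  0.64 -0.56] open 0.999
turn [-1.800e-03  6.000e-04  8.739e-01]
[0.59132614 0.19367524 0.09578119] [0.59221306 0.19157124 0.1       ] [0.59129526 0.19650471 0.1       ]
```

>>> arm_command([
  [[0,0,0.874],[-0.5,-0.414,0.03],-1],
  [[0,0,0.874],[-0.5,-0.414,0.03],-1],
  [[0,0,0.874],[-0.5,-0.414,0.03],-1],
  [[0,0,0.874],[-0.5,-0.414,0.03],-1],
  [[0,0,0.874],[-0.5,-0.414,0.03],-1],
  [[0,0,0.874],[-0.5,-0.414,0.03],-1],
  [[0,0,0.874],[-0.5,-0.414,0.03],-1],
  [[0,0,0.874],[-0.5,-0.414,0.03],-1],
  [[0,0,0.874],[-0.5,-0.414,0.03],-1],
  [[0,0,0.874],[-0.5,-0.414,0.03],-1],
  [[0,0,0.874],[-0.5,-0.414,0.03],-1],
  [[0,0,0.874],[-0.5,-0.414,0.03],-1],
], force=30)

```text
time: 1.65
eef_pos: [0.5637, 0.011, 0.2003]
tcp_rot: [0.619, 0.785, -0.001, -0.0]
contact_force: [-0.6, 1.1, 0.2]
opening: 0.002
```

```bash
python3 -c "
from h import *
go([.564,.012,.19],13.7)
shot('wrist','w1.png'); d=load('w1.png'); print(proj(d,[.564,.012,.068]))"
```

```text
t 1.65 eef [0.5637 0.011  0.2003] shift [0.001  0.0005 0.0103] F [-0.55  1.14  0.24] open 0.002
turn [-0.0023  0.0008 -0.0034]
(np.float64(257.1897697680123), np.float64(179.2057028244362))
```

View pics/w1.png

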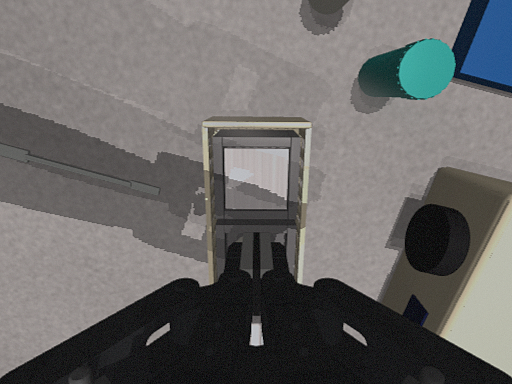

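>>> arm_command([
  [[0,0,0],[0.001,0,0.05],-1],
  [[0,0,0],[0.001,0,0.1],-1],
  [[0,0,0],[0.001,0,0.12],-1],
  [[0,0,0],[0.001,0,0.135],-1],
  [[0,0,0],[0.001,0,0.143],-1],
  [[0,0,0],[0.001,0,0.149],-1],
  [[0,0,0],[0.001,0,0.149],-1],
])

```text
time: 2.58
eef_pos: [0.5634, 0.013, 0.0521]
tcp_rot: [0.618, 0.786, -0.001, 0.0]
contact_force: [-0.2, 1.3, -0.4]
opening: 0.001
```

```bash
python3 -c "
from h import *
go([.564,.012,.14])
c,s=shot('wrist','w2.png');c,s=shot('scene','s2.png');print(s['contact_force'],s['eef_pos'])
x=np.hstack([cv2.resize(cv2.imread('pics/w2.png')[80:300,150:370],(390,390)),cv2.resize(cv2.imread('pics/s2.png')[80:220,150:290],(390,390))]);cv2.imwrite('pics/c2.png',x)"
```

```text
t 2.58 eef [0.5634 0.013  0.0521] shift [-0.0012  0.0002 -0.0879] F [-0.21  1.26 -0.39] open 0.001
[-0.24929945  0.35603263  1.83688658] [0.56340712 0.01304211 0.05218367]
```

View pics/c2.png

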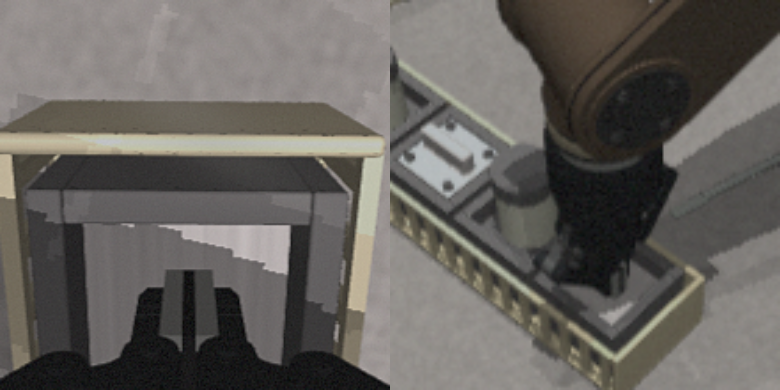

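>>> arm_command([
  [[0,0,0],[0,0,-0.04],-1],
  [[0,0,0],[0,0,-0.1],-1],
  [[0,0,0],[0,0,-0.15],0],
  [[0,0,0],[0.05,0.02,-0.17],1],
  [[0,0,0],[0.1,0.04,-0.17],1],
  [[0,0,0],[0.14,0.07,-0.17],1],
  [[0,0,0],[0.169,0.07,-0.17],1],
  [[0,0,0],[0.169,0.07,-0.17],1],
  [[0,0,0],[0.169,0.07,-0.17],1],
])

```text
time: 3.8
eef_pos: [0.592, 0.1933, 0.2223]
tcp_rot: [0.619, 0.786, -0.001, 0.0]
contact_force: [0.9, -0.6, 0.5]
opening: 1.001
```

```bash
python3 -c "
from h import *
go([.5915,.194,.055],13.7)
shot('wrist','w3.png'); d=load('w3.png'); print(proj(d,[.5915,.194,.1]),proj(d,[.5915,.194,0]));shot('scene','s3.png')
for z in(0,.1):
  print([tuple(np.round(proj(d,[.5915+.021*a,.194+.021*b,z]))) for a,b in((1,0),(-1,0),(0,1),(0,-1))])"
```

```text
t 3.8 eef [0.592  0.1933 0.2223] shift [ 0.001  -0.0002  0.1673] F [ 0.86 -0.56  0.47] open 1.001
turn [-0.0005  0.0015 -0.0021]
(np.float64(256.0675865848089), np.float64(182.2583664707815)) (np.float64(256.0970687098181), np.float64(159.33897480318018))
[(np.float64(273.0), np.float64(163.0)), (np.float64(239.0), np.float64(155.0)), (np.float64(260.0), np.float64(143.0)), (np.float64(252.0), np.float64(176.0))]
[(np.float64(279.0), np.float64(187.0)), (np.float64(233.0), np.float64(177.0)), (np.float64(262.0), np.float64(160.0)), (np.float64(251.0), np.float64(204.0))]
```

View pics/w3.png

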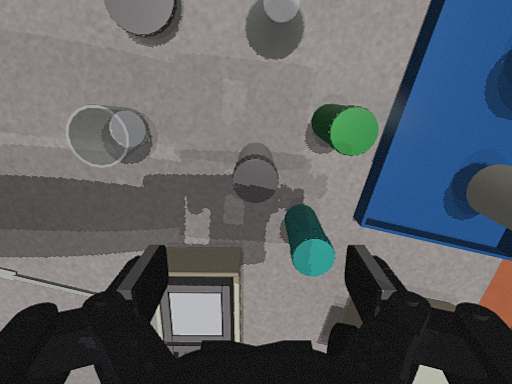

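View pics/s3.png

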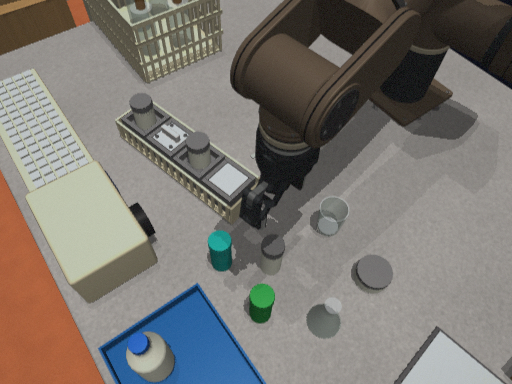

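>>> arm_command([
  [[0,0,0],[0.002,0,0.05],1],
  [[0,0,0],[0.002,0,0.1],1],
  [[0,0,0],[0.002,0,0.14],1],
  [[0,0,0],[0.002,0,0.165],1],
  [[0,0,0],[0.002,0,0.167],1],
  [[0,0,0],[0.002,0,0.167],0.3],
  [[0,0,0],[0.002,0,0.167],0.2],
  [[0,0,0],[0.002,0,0.167],-0.5],
  [[0,0,0],[0.002,0,0.167],-1],
  [[0,0,0],[0.002,0,0.167],-1],
  [[0,0,0],[0.002,0,0.167],-1],
  [[0,0,0],[0.002,0,0.167],-1],
], force=40)

```text
time: 5.4
eef_pos: [0.5925, 0.1946, 0.0572]
tcp_rot: [0.619, 0.785, 0.0, 0.001]
contact_force: [-2.7, -0.8, 5.5]
opening: 0.477
```

```bash
python3 -c "
from h import *
go([.5915,.194,.2],13.7)
shot('wrist','w4.png')"
```

```text
t 5.4 eef [0.5925 0.1946 0.0572] shift [-0.0006 -0.0009 -0.1428] F [-2.71 -0.84  5.54] open 0.477
turn [ 0.0014  0.0018 -0.003 ]
```

View pics/w4.png

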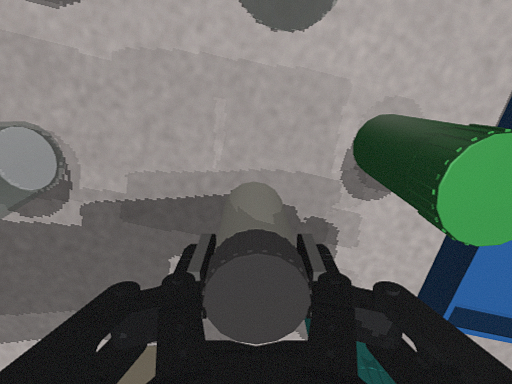

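>>> arm_command([
  [[0,0,0],[0,0,-0.03],-1],
  [[0,0,0],[0,0,-0.08],-1],
  [[0,0,0],[0,0,-0.12],-1],
  [[0,0,0],[0,0,-0.14],-1],
  [[0,0,0],[0,0,-0.14],-1],
])

```text
time: 6.08
eef_pos: [0.5927, 0.1949, 0.1982]
tcp_rot: [0.619, 0.786, 0.001, 0.002]
contact_force: [-0.3, 0.1, -2.6]
opening: 0.482
```

```bash
python3 -c "
from h import *
go([.5637,.0125,.2],13.7)
shot('wrist','w5.png')"
```

```text
t 6.08 eef [0.5927 0.1949 0.1982] shift [-0.1706 -0.0709 -0.0018] F [-0.34  0.09 -2.58] open 0.482
turn [ 0.0039  0.0019 -0.0029]
```

View pics/w5.png

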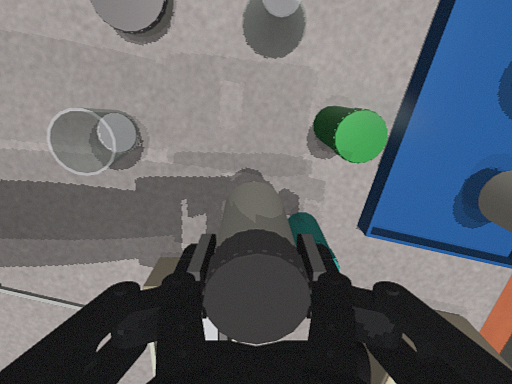

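>>> arm_command([
  [[0,0,0],[-0.03,-0.012,0],-1],
  [[0,0,0],[-0.07,-0.03,0],-1],
  [[0,0,0],[-0.11,-0.048,0],-1],
  [[0,0,0],[-0.15,-0.064,0],-1],
  [[0.004,0.002,-0.003],[-0.171,-0.071,0],-1],
  [[0.004,0.002,-0.003],[-0.171,-0.071,0],-1],
  [[0.004,0.002,-0.003],[-0.171,-0.071,0],-1],
])

```text
time: 7.0
eef_pos: [0.5618, 0.0125, 0.1944]
tcp_rot: [0.618, 0.786, -0.002, -0.003]
contact_force: [0.4, 0.2, -2.0]
opening: 0.483
```

```bash
python3 -c "
from h import *
go([.5637,.0125,.06],13.7)
shot('wrist','w6.png');shot('scene','s6.png');shot('top','t6.png')
d=load('w6.png');Rm=R.from_quat(d['q'])
for z in(-.043,.057): print('axis',z,proj(d,d['eef']+Rm.apply([0,0,z])),proj(d,d['eef']+Rm.apply([0.021,0,z])),proj(d,d['eef']+Rm.apply([-.021,0,z])))
print('plate',proj(d,[.5637,.0125,.068]))
cv2.imwrite('pics/c6.png',cv2.resize(cv2.imread('pics/s6.png')[80:260,130:330],None,fx=3,fy=3))"
```

```text
t 7.0 eef [0.5618 0.0125 0.1944] shift [-0.0007  0.0027  0.1344] F [ 0.45  0.24 -1.97] open 0.483
turn [-0.0066 -0.0021  0.    ]
axis -0.043 (np.float64(256.66453993573253), np.float64(303.0950498979775)) (np.float64(256.684052602034), np.float64(254.7368940152881)) (np.float64(256.6470054812016), np.float64(346.5506121676524))
axis 0.057 (np.float64(256.3839977393145), np.float64(209.45746334446375)) (np.float64(256.3859864758843), np.float64(180.5282007214364)) (np.float64(256.38212306784663), np.float64(236.7274718745798))
plate (np.float64(259.23067371001946), np.float64(182.78275397058823))
```

View pics/w6.png

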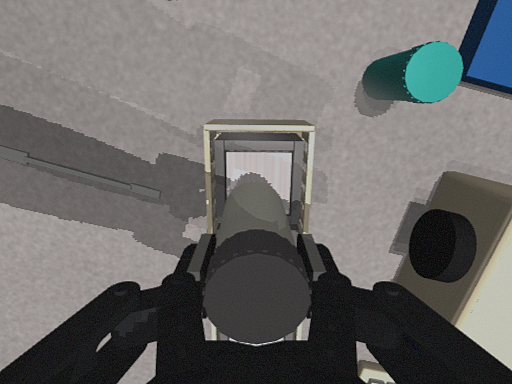

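View pics/c6.png

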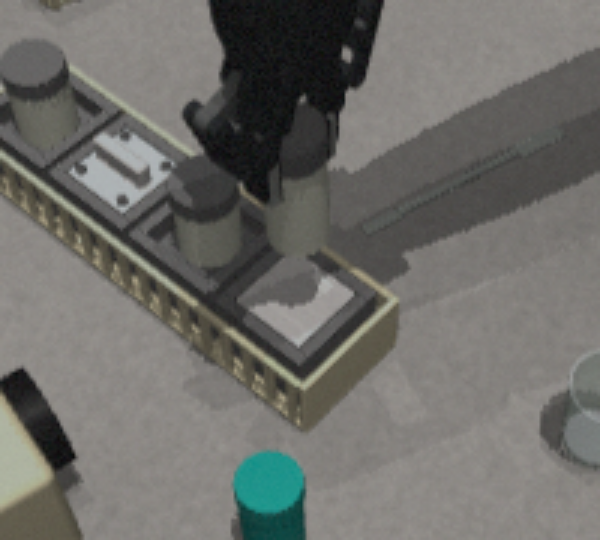

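>>> arm_command([
  [[-0.003,0,0],[-0.004,0.003,0.01],-1],
  [[-0.003,0,0],[-0.004,0.003,0.03],-1],
  [[-0.003,0,0],[-0.004,0.003,0.05],-1],
  [[-0.003,0,0],[-0.004,0.003,0.06],-1],
  [[-0.003,0,0],[-0.004,0.003,0.06],-1],
])

```text
time: 7.78
eef_pos: [0.565, 0.0098, 0.1338]
tcp_rot: [0.617, 0.787, -0.001, -0.002]
contact_force: [0.1, -0.2, -2.4]
opening: 0.478
```

```bash
python3 -c "
from h import *
go([.5637,.0125,.105],13.7)
shot('wrist','w7.png');shot('scene','s7.png');shot('top','t7.png')
a=cv2.resize(cv2.imread('pics/s7.png')[100:230,170:300],(390,390));b=cv2.resize(cv2.imread('pics/w7.png')[60:260,150:350],(390,390))
cv2.imwrite('pics/c7.png',np.hstack([a,b]))"
```

```text
t 7.78 eef [0.565  0.0098 0.1338] shift [ 0.0029 -0.0005  0.0288] F [ 0.13 -0.24 -2.39] open 0.478
turn [-0.0048 -0.0023  0.0013]
```

View pics/c7.png

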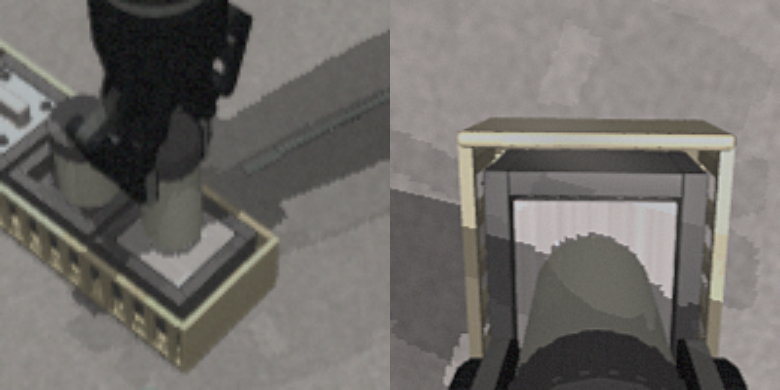

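```bash
python3 -c "
from h import *
d=load('w7.png');s=load('s7.png')
a=onz(d,255,180.5,.0768);b=onz(d,255,162,.068);print(a,b,np.linalg.norm((a-b)[:2]))
X=np.array([-.237,.972,0]);print('jar c',a-.021*X,'plate c',b-.0295*X)
print('scene base c',onz(s,227.2,176.8,.0768), proj(s,[.5637,.0125,.0768]))"
```

```text
[0.55879031 0.03003467 0.0768    ] [0.55614145 0.0406019  0.068     ] 0.010894168941758714
jar c [0.56376731 0.00962267 0.0768    ] plate c [0.56313295 0.0119279  0.068     ]
scene base c [0.56590335 0.01482545 0.0768    ] (np.float64(227.44831299983272), np.float64(175.5305898897929))
```

>>> arm_command([
  [[0,0,0],[0.002,0,0.004],-1],
  [[0,0,0],[0.002,0,0.01],-1],
  [[0,0,0],[0.002,0,0.016],-1],
  [[0,0,0],[0.002,0,0.021],-1],
  [[0,0,0],[0.002,0,0.025],-1],
  [[0,0,0],[0.002,0,0.027],-1],
  [[0,0,0],[0.002,0,0.027],-1],
])

```text
time: 8.8
eef_pos: [0.5661, 0.0115, 0.1093]
tcp_rot: [0.617, 0.787, -0.0, -0.0]
contact_force: [0.1, -0.1, -1.9]
opening: 0.482
```

```bash
python3 -c "
from h import *
go([.5637,.0125,.105],13.7)
shot('wrist','w8.png');shot('scene','s8.png')
print(get_state()['contact_force'])
a=cv2.resize(cv2.imread('pics/s8.png')[100:230,170:300],(390,390));b=cv2.resize(cv2.imread('pics/w8.png')[100:300,150:350],(390,390))
cv2.imwrite('pics/c8.png',np.hstack([a,b]))"
```

```text
t 8.8 eef [0.5661 0.0115 0.1093] shift [ 0.0016 -0.0021  0.0043] F [ 0.1  -0.09 -1.94] open 0.482
turn [-0.0006 -0.0005  0.0013]
[-0.70671925  1.0226287  -2.12342528]
```

View pics/c8.png

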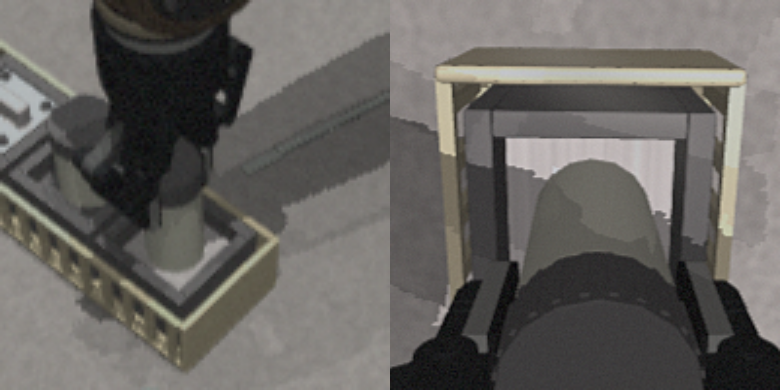

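>>> arm_command([
  [[0,0,0],[0,-0.001,0.002],-1],
  [[0,0,0],[0,-0.001,0.004],-1],
  [[0,0,0],[0,-0.001,0.005],-1],
  [[0,0,0],[0,-0.001,0.005],-1],
  [[0,0,0],[0,-0.001,0.005],-1],
])

```text
time: 9.52
eef_pos: [0.5654, 0.0112, 0.105]
tcp_rot: [0.617, 0.787, 0.0, -0.0]
contact_force: [-0.9, 0.4, 2.9]
opening: 0.481
```

```bash
python3 -c "
from h import *
go([.5637,.0125,.105],13.7)
for i in range(3): shot('wrist','w9.png');print(get_state()['contact_force'],get_state()['eef_pos'])"
```

```text
t 9.53 eef [0.5654 0.0112 0.105 ] shift [ 0.0017 -0.0013  0.    ] F [-0.88  0.39  2.91] open 0.481
turn [ 0.     -0.0001  0.0014]
[-1.32719666  0.32666251  2.77107113] [0.56540503 0.01117403 0.1050089 ]
[-1.20216772  1.01890164  2.84011903] [0.56541695 0.01120146 0.1050115 ]
[-0.51815674  0.57020742  3.56775072] [0.56539434 0.01118483 0.10497544]
```

>>> arm_command([
  [[0,0,0],[0,0,0],0.1],
  [[0,0,0],[0,0,0],0.2],
  [[0,0,0],[0,0,0],0.5],
  [[0,0,0],[0,0,0],0.8],
  [[0,0,0],[0,0,0],0.8],
  [[0,0,0],[0,0,-0.02],0.8],
  [[0,0,0],[0,0,-0.05],0.8],
  [[0,0,0],[0,0,-0.1],0.8],
  [[0,0,0],[0.02,0,-0.14],0.8],
  [[0,0,0],[0.06,0,-0.15],0.8],
  [[0,0,0],[0.1,0,-0.15],0.8],
  [[0,0,0],[0.1,0,-0.15],0.8],
])

```text
time: 11.18
eef_pos: [0.5412, 0.1103, 0.2571]
tcp_rot: [0.616, 0.788, 0.001, 0.001]
contact_force: [-0.2, 0.7, -0.3]
opening: 0.9
```

```bash
python3 -c "
from h import *
go([.5637,.0125,.105],13.7)
shot('wrist','w10.png');shot('scene','s10.png');shot('top','t10.png')
w=load('w10.png');print('expected cap-top centre',proj(w,[.5637,.0125,.148]),proj(load('s10.png'),[.5637,.0125,.148]),proj(load('t10.png'),[.5637,.0125,.148]))
a=cv2.resize(cv2.imread('pics/s10.png')[80:230,130:280],(390,390));b=cv2.resize(cv2.imread('pics/t10.png')[120:230,230:340],(390,390))
cv2.imwrite('pics/c10.png',np.hstack([a,b]))"
```

```text
t 11.18 eef [0.5412 0.1103 0.2571] shift [-0.1003 -0.0022  0.1521] F [-0.25  0.68 -0.33] open 0.9
turn [0.0027 0.0002 0.005 ]
expected cap-top centre (np.float64(254.09984282648927), np.float64(287.4599650311957)) (np.float64(226.33460303817324), np.float64(153.9736499987586)) (np.float64(272.34441916891944), np.float64(184.80164994357273))
```

View pics/c10.png

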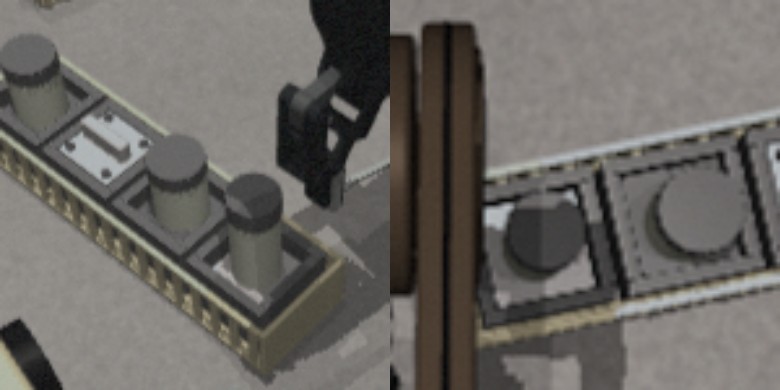

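View pics/w10.png

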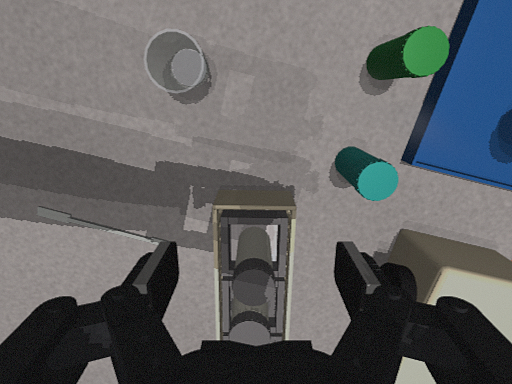

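```bash
python3 -c "
from h import *
print(sign_off())"
```

```text
the job is handed in; nothing more can be done
None
```

The tall sample jar is standing upright in the empty cell, fully down on the plate and released. The job was handed in at about 11.3 s.

- **Plate press:** I first pressed the flat plate down about 16 mm with shut fingers (tip at z = 0.052, rim at 0.068) and let go. The image showed it sunk. I did not take a separate picture to confirm it rose again before the jar was placed.
- **Jar:** I gripped the white, grey-capped jar by its upper half and lifted it; the force reading was about 2.6 N, close to its 250 g weight. Lowering it onto the plate's stop changed the vertical force from −2 N to +3 N. I then opened the gripper and backed away. The green and turquoise look-alikes were not touched.
- **Last checks:** The cap's top centre was within about 1.5 px of where a fully lowered jar should appear in the scene view, and within about 1 px in the wrist view. The contact force was near zero.
- **Disagreement:** The scene and top cameras differed by 4–5 mm in y when locating the plate and the jar. I used a value between them, and the wrist camera confirmed it.

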